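# Index the filling arm to the open bottle

## Robot

A 6-joint arm with a two-finger parallel gripper is mounted at the origin on the work surface. World frame = base frame: x ahead of the robot, y to its left, z up, the work surface at z = 0. Lengths are in m, angles in rad, forces in N, time in s.
With the tool pointing down it reaches from about 0.15 to 0.775 m from the base axis. Payload 6.1 kg.
Tool frame: the origin (TCP) lies at the centre of the arm's flange, where the gripper is bolted on; the fingertips stand 173 mm ahead of it and the grasp point (between the pads) lies 155 mm ahead of it; z points along the fingers, y is the direction in which the jaws open and shut (so a half turn about z gives the same grasp; the last joint's range is limited). The gripper opens to 85 mm and grips with 20 to 120 N. Pads are 22 mm wide; open, the fingers measure 114 mm over their backs; the gripper's body (76 mm by 85 mm) begins 54 mm behind the grasp point. The pads swing forward as they close: fully open they stand 13 mm farther back than shut.
Start: joints at [0, 0.126, -0.04, 1.405, 0, 1.571], TCP at [0.525, 0, 0.405] pointing down, gripper open.
Joint ranges: [-2.72, 2.72], [-0.95, 1.95], [-1.27, 1.35], [-1.78, 2.02], [-1.46, 1.47], [-3.14, 3.14]. Speed limits (rad/s): [2.39, 2.39, 3.01, 3.14, 3.14, 3.14].

## Interface

Orientations are given as a 3x3 rotation matrix whose columns are the frame's x, y, z axes.
In Python, from rig import env, vision, ticket gives the robot as it stands.
- The arm moves only by the tool arm_command, never from a script. Its argument "commands" is one flat list of numbers, 6 for each row, row after row: the shift along the tool's x, y, z each as a share of 0.2 m, from -1 to 1, then the turn, a rotation vector about the tool's x, y, z each as a share of pi rad, from -1 to 1. In form: [x, y, z, wx, wy, wz, x, y, z, wx, wy, wz, ...]. A call has 1 to 5 rows; each row is the pose to reach, as a shift and turn from the pose measured when the call began, along the tool's axes at that moment, turning the shorter way round; what a row does not reach only later rows make up. A row lasts 1/10 s, in which the tool goes at most 50 mm and 8.59 degrees, less where a joint would pass 70% of its speed; a pose out of reach is approached as far as the arm can. A call with a number of a shift or a turn outside -1 to 1 is refused whole. A call with a gripper value outside its range is refused whole. "hand" is the finger opening in mm, from 0 to 85.4, set as the call begins (left out, the last holds). The fingers move at their own pace and stop on an object; "grip_force" is the grip in N (left out, the last holds). Time passes only in rows, so rows that repeat a pose let the fingers close. It gives the time, the measured TCP pose, the force and the opening at its end, in the units of the state.
- env.get_state(): the state, without advancing time (a new reading comes with each control period).
- vision.read_camera(name): name is "scene" or "side" or "wrist"; returns (picture, depth): 400x640x3 uint8, red, green, blue; 400x640 float32, m along the optical axis (not along the pixel's ray), 0 where there is no reading.
- vision.camera_params(name): a dict with "fx", "fy", "cx", "cy" (pixels), "distortion" ([k1, k2, p1, p2, k3] as OpenCV has them; the pictures are not rectified), "cam_to_world" (4x4, takes a point from camera to world coordinates). Camera axes: x right, y up, looking along -z (the intrinsics and any distortion apply to the point x, -y, -z); pixel columns grow to the right and rows downward; lengths in m; the calibration is good to about 2 mm. A picture is of the moment at which its call begins: read the wrist's pose just before it. camera_params takes no time and is no camera call; for the wrist camera it gives the pose at the moment of the call.
- ticket.job_done(): hands the job in, once; it reports no verdict.
The state is a dict: "time": time; "joints": joint angles; "qd": joint speeds; "tau": joint torques, N m; "ee_pos": TCP position; "orientation": TCP orientation; "contact_force": force on the tool from outside, world axes, zero at the start; "torque": the same for the moment, N m; "finger_gap": finger opening in m.
Only numpy, scipy, OpenCV 4.12 (cv2) and the standard library are available. Lean on these libraries where they do the work, as an engineer would, in place of code of your own. Each camera call takes 0.05 s, during which the arm holds its last target. There are 200 camera calls.

## Task

The swing arm of the filling station stands locked in its middle hole. Hook a fingertip under the pull ring and lift the spring pin, without pinching or forcing the ring, swing the arm one hole so that its spout stands over the open bottle (not the capped one), and let the ring go so that the pin drops fully home in that hole. Leave the bottles and everything else on the bench where they stand.

Things in the scene. Friction and masses are not known exactly. Their poses are not given: they have to be found in the camera images.
- pull_ring: Round steel pull ring fixed on top of the index pin: 52 mm inside, 62 mm outside, wire 5 mm. Origin at its centre, 165 mm above the bench while the pin is down. x axis = axis of the ring: along the arm towards the pivot and 30 degrees below the horizontal; a finger enters that way. z axis: to the ring's top, which leans 30 degrees towards the pivot. Over 30 N between fingers and ring is forcing it.
- index_pin (a joint): Lift of the pin and ring, straight up, m: 0 = home in a hole, 0.024 = stop. A spring pushes it down, 3 N at 0, 6 N at the stop. Its 10 mm round nose reaches 10 mm into the plate: the arm is free over 0.011. Let go between holes it rides on the plate at 0.010 and snaps in within about 2 mm of a hole.
- swing_arm (a joint): Angle of the swing arm, rad: 0 = middle hole (the start), positive = counter-clockwise from above. Holes 24 degrees apart: -0.838, -0.419, 0, 0.419, 0.838, each with about 0.01 play; stops at 0.92 either way. The arm turns easily (about 0.3 N at the ring) and stays where it is left.
- pivot (a point): Point on the arm's vertical pivot axis, 105 mm above the bench, at the height of the index plate's top. x axis: along the station, away from the robot, in line with the arm at angle 0; z up. The pin stands 150 mm from the axis on the robot's side, the spout 145 mm on the far side. A fixed white housing, 170 x 300 mm, 105 mm high, carries the near half.
- pin_collar (a point): Centre of the top of the round collar (20 mm wide) in which the pin slides, on the swing arm, 134 mm above the bench. The arm's top face is 12 mm below this point; the arm is 30 mm wide and reaches 35 mm beyond it on the robot's side. The ring's lowest point is 3 mm above it while the pin is down, the ring's centre 14 mm nearer the pivot. x axis: along the arm towards the pivot; z up.
- spout_tip (a point): Lower end of the steel spout under the funnel at the far end of the swing arm, 102 mm above the bench. It passes about 10 mm above the bottles' mouths.
- bottle_open: Open glass bottle without a cap, 44 mm wide, 80 mm tall, mouth 26 mm inside, loose on the station's deck (12 mm high) under one of the two holes next to the middle one (left or right differs). Origin at the centre of its underside, z up.
- bottle_capped: The same bottle with a white screw cap, 82 mm tall in all, on the other side. Origin at the centre of its underside, z up.
- sample_vial: Small capped glass vial, 28 mm wide, 55 mm tall, stands beside the station. Origin at the centre of its underside, z up.
- beaker: Glass beaker, 60 mm wide, 75 mm tall, beside the station. Origin at the centre of its underside, z up.
- tip_box: Box of pipette tips, 85 x 120 x 67 mm. Origin at the centre of its underside, z up.
- reagent_bottle: Glass bottle with cap, 70 mm wide, 150 mm tall. Origin at the centre of its underside, z up.
- tube_rack: Rack with capped tubes, 160 x 90 mm, 90 mm tall. Origin at the centre of its underside, z up.
- jar: Capped jar, 64 mm wide, 75 mm tall. Origin at the centre of its underside, z up.
Mind the look-alikes: they are no part of the job. Leave any orange, purple or red look-alike of the bottle_capped alone.

How it is judged:
By the outcome, as a careful person would: the job done as asked, in the order asked, and still so for the second after the job is handed in, with the robot touching nothing.
It also fails if it takes over 40 s, if anything falls off the work surface, if the arm or the gripper's body presses on something with over 40 N, if the wrist force passes 120 N, or if a joint passes its speed limit or range.

## Working session

There is one attempt and no reset: what is moved stays moved. The work goes in short steps, Python scripts to look and compute and a tool call to move; the robot and the scene stay as the last step left them, time stands still between calls to the robot, and variables do not carry over. Pictures are saved under pics/ and viewed, on a budget of 10 in all, crops included, one or two more only if the job needs it, and the job is handed in when it is done.

Besides the shell and the picture viewer there is one more tool, called after "Emit:" as name(argument=value, ...) on one line, values as JSON. arm_command: Moves the arm, as the interface text tells. Shift numbers are shares of 0.2 m and turn numbers shares of pi rad, none past 1 either way. Its arguments: {"type":"object","properties":{"commands":{"type":"array","items":{"type":"number","minimum":-1,"maximum":1}},"hand":{"type":"number"},"grip_force":{"type":"number"}},"required":["commands"]}

```bash
ls; mkdir -p pics; cat > h.py <<'E'
import numpy as np, cv2
from rig import env, vision, ticket
def snap(n,f):
    p=vision.camera_params(n); im,d=vision.read_camera(n)
    cv2.imwrite('pics/'+f+'.png',im[:,:,::-1]); np.savez('pics/'+f+'.npz',im=im,d=d,**{k:np.array(v) for k,v in p.items()})
    return im,d,p
def load(f): 
    z=np.load('pics/'+f+'.npz'); return z['im'],z['d'],{k:z[k] for k in z.files}
def ray(p,u,v):
    K=np.array([[p['fx'],0,p['cx']],[0,p['fy'],p['cy']],[0,0,1]],float)
    q=cv2.undistortPoints(np.array([[[u,v]]],float),K,np.array(p['distortion'],float))[0,0]
    T=np.array(p['cam_to_world']); return T[:3,3],T[:3,:3]@np.array([q[0],-q[1],-1])
def onz(p,u,v,z):
    o,d=ray(p,u,v); return o+d*(z-o[2])/d[2]
def pt(p,D,u,v):
    o,d=ray(p,u,v); return o+d*D[int(v),int(u)]
def world(p,D):
    h,w=D.shape; uu,vv=np.meshgrid(np.arange(w),np.arange(h))
    K=np.array([[p['fx'],0,p['cx']],[0,p['fy'],p['cy']],[0,0,1]],float)
    q=cv2.undistortPoints(np.stack([uu,vv],-1).reshape(-1,1,2).astype(float),K,np.array(p['distortion'],float)).reshape(h,w,2)
    T=np.array(p['cam_to_world']); c=np.dstack([q[...,0]*D,-q[...,1]*D,-D])
    W=c@T[:3,:3].T+T[:3,3]; W[D==0]=np.nan; return W
E
python3 - <<'E'
from h import *
for n in('scene','side'):
    im,d,p=snap(n,n+'0'); print(n,p['fx'],np.round(p['cam_to_world'],3).tolist())
a=cv2.imread('pics/scene0.png');b=cv2.imread('pics/side0.png')
cv2.imwrite('pics/both.png',np.vstack([a,b])[:, :][:800])
print(env.get_state())
E
```

```text
pics
scene 512.7491047129449 [[-0.858, -0.299, 0.417, 1.11], [0.513, -0.527, 0.677, 0.862], [0.018, 0.795, 0.606, 0.927], [0.0, 0.0, 0.0, 1.0]]
side 503.3377078661437 [[-0.741, 0.484, -0.466, -0.233], [-0.672, -0.515, 0.532, 0.89], [0.017, 0.707, 0.707, 1.309], [0.0, 0.0, 0.0, 1.0]]
{'time': 0.1, 'joints': array([ 1.40316362e-05,  1.26333754e-01, -4.05227740e-02,  1.40539261e+00,
        2.13385841e-05,  1.57080630e+00]), 'qd': array([-6.20369370e-04, -1.25119986e-04,  1.95127761e-03, -3.50831895e-04,
        8.27090361e-04, -7.78249761e-05]), 'tau': array([-1.61755201e-03, -4.36907172e+01,  3.53606522e+01,  1.36335523e-02,
       -5.14612566e-05,  1.73892335e-06]), 'ee_pos': array([5.24880481e-01, 9.97037307e-06, 4.03991555e-01]), 'orientation': array([[-4.02955238e-06,  9.99998945e-01, -1.45280905e-03],
       [ 1.00000000e+00,  4.06052794e-06,  2.13181988e-05],
       [ 2.13240755e-05, -1.45280897e-03, -9.99998944e-01]]), 'contact_force': array([-0.51163336,  0.08580571, -0.54317299]), 'torque': array([ 0.00448129,  0.01334304, -0.031956  ]), 'finger_gap': 0.08530294946713007}
```

View pics/scene0.png

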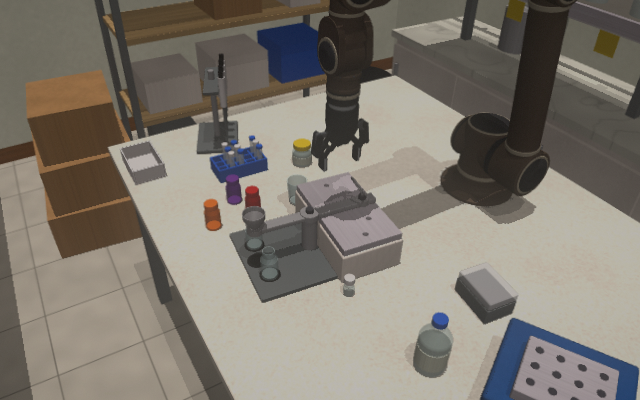

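View pics/side0.png

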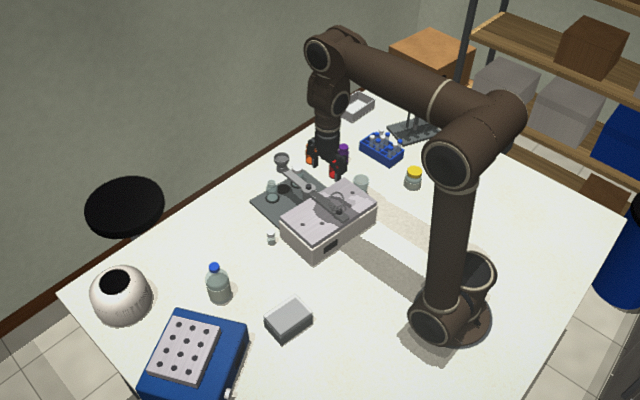

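Scene picture: the station is around (320,230), with the ring end near (370,200) and the funnel at (253,218). One bottle is at (269,262) and the other is behind the funnel. The coloured look-alikes are at (212,214), (233,190) and (252,198). Next is an enlarged crop of both views.

```bash
python3 - <<'E'
from h import *
a=cv2.imread('pics/scene0.png')[165:305,225:405];b=cv2.imread('pics/side0.png')[140:260,240:394]
a=cv2.resize(a,None,fx=4.4,fy=4.4,interpolation=3)[:,:792]
A=cv2.resize(cv2.imread('pics/scene0.png')[165:305,225:405],(400*180//140*1,400),interpolation=3)
cv2.imwrite('pics/cropA.png',a)
b=cv2.resize(b,None,fx=4.8,fy=4.8,interpolation=3);cv2.imwrite('pics/cropB.png',b)
E
```

```text
(no output)
```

View pics/cropA.png

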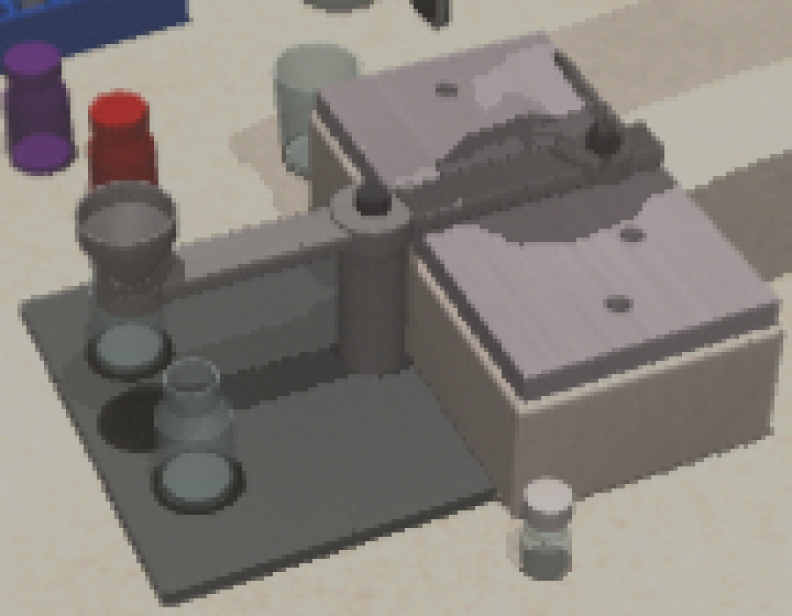

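View pics/cropB.png

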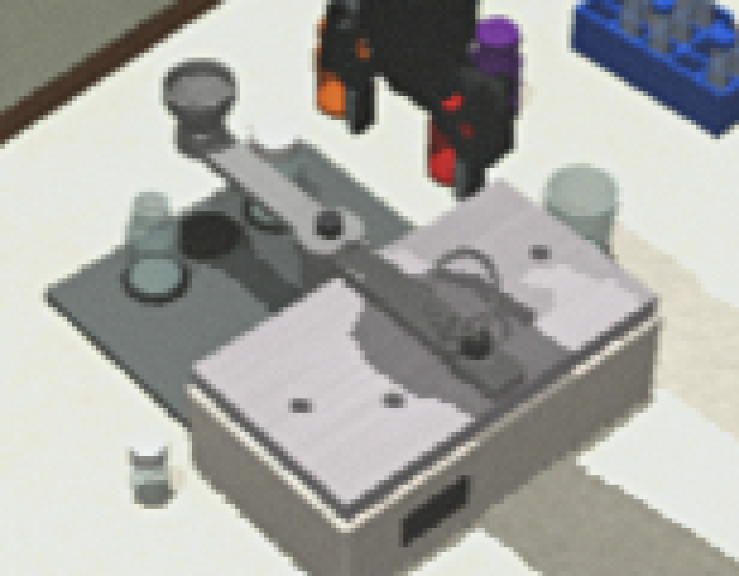

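The bottle in front at scene (269,262), side (271,183), has an open glass mouth. The one behind the funnel, at scene (254,240), seems to be the white-capped one. The purple, red and orange ones are look-alikes off the station. I'll fit the station pose from three visible plate holes seen in both views.

```bash
python3 - <<'E'
from h import *
from scipy.optimize import least_squares
np.set_printoptions(precision=4,suppress=True)
_,D,p=load('scene0');_,E,q=load('side0')
fa=lambda u,v:(225+u/4.4,165+v/4.4); fb=lambda u,v:(240+u/4.8,140+v/4.8)
ha=[onz(p,*fa(*c),.105) for c in[(447,90),(632,235),(618,303)]]
hb=[onz(q,*fb(*c),.105) for c in[(540,252),(393,400),(300,405)]]
print(ha,hb,sep='\n')
print('depthchk',[pt(p,D,*fa(*c)) for c in[(700,300),(500,300)]],[pt(q,E,*fb(*c)) for c in[(250,380),(350,460)]])
print('discs',[onz(p,*fa(*c),.012)[:2] for c in[(128,350),(200,480)]],[onz(q,*fb(*c),.012)[:2] for c in[(155,275)]])
H=[(a+b)/2 for a,b in zip(ha,hb)]
def m(s): # pin positions
    return [np.array(s[:2])-.15*np.array([np.cos(s[2]+t),np.sin(s[2]+t)]) for t in ANG]
for ANG in([-.419,.419,.838],[-.838,.419,.838]):
    f=lambda s:np.concatenate([a-h[:2] for a,h in zip(m(s),H)])
    for sg in(1,-1):
        A=[sg*t for t in ANG]; ANG0=ANG; ANG=A
        r=least_squares(f,[.6,0,0]); print(A,r.x,np.degrees(r.x[2]),r.fun); ANG=ANG0
for W,n in((world(p,D),'scene'),(world(q,E),'side')):
    c=np.array([H[0],H[1]]).mean(0)
    sel=(W[...,2]>.138)&(W[...,2]<.215)&(np.hypot(W[...,0]-c[0],W[...,1]-c[1])<.09)
    P=W[sel]; print(n,len(P)); 
    if len(P): print(P.min(0),P.max(0),P.mean(0))
E
```

```text
[array([ 0.4956, -0.1041,  0.105 ]), array([0.4773, 0.0704, 0.105 ]), array([0.5185, 0.1153, 0.105 ])]
[array([ 0.4906, -0.104 ,  0.105 ]), array([0.4724, 0.0722, 0.105 ]), array([0.5147, 0.1179, 0.105 ])]
depthchk [array([0.4783, 0.1372, 0.1064]), array([0.573 , 0.0792, 0.1035])] [array([0.5574, 0.1221, 0.1011]), array([0.4601, 0.1278, 0.1008])]
discs [array([ 0.7318, -0.0797]), array([0.7427, 0.0386])] [array([0.7432, 0.0379])]
[-0.419, 0.419, 0.838] [0.3649 0.0198 2.915 ] 167.0163928656244 [-0.0084  0.0336  0.0372 -0.0228 -0.0289 -0.0107]
[0.419, -0.419, -0.838] [0.6225 0.0022 0.0906] 5.189106281567397 [-0.0015  0.0331  0.0056 -0.0207 -0.0041 -0.0124]
[-0.838, 0.419, 0.838] [ 0.3824  0.0068 -3.1344] -179.58764041650784 [-0.0095  0.0001  0.0441 -0.0025 -0.0346  0.0024]
[0.838, -0.419, -0.838] [ 0.6046 -0.0042 -0.1064] -6.096236956855102 [-0.0001 -0.0004 -0.     -0.0003  0.0001  0.0007]
scene 73
[ 0.457  -0.0206  0.1384] [0.4887 0.0378 0.1943] [0.4747 0.0116 0.1688]
side 74
[ 0.4497 -0.0195  0.1383] [0.4862 0.0425 0.1932] [0.4675 0.0128 0.167 ]
```

Fit residuals are under 1 mm: pivot (0.605, -0.004), station yaw -6.1°. The open bottle is on the +y side, at about +0.40 rad, so the target is the +0.419 hole. The ring centre from the model agrees with the depth blob. Next I'll write a helper that turns a target pose into command units.

```bash
cat > k.py <<'E'
from h import *
import sys
from scipy.spatial.transform import Rotation as Ro
np.set_printoptions(precision=4,suppress=True)
PIV=np.array([.6046,-.0042]); YAW=-.1064
def target(th,lift,depth,side=0,yoff=0):
    """tool pose: finger tip `depth` past the ring plane, ring raised by lift, arm at th"""
    t=YAW+th; h=np.array([np.cos(t),np.sin(t),0]); l=np.array([-h[1],h[0],0]); 
    a=h*np.cos(np.pi/6)-np.array([0,0,.5])
    c=np.r_[PIV,0]-.136*h+np.array([0,0,.165+lift])
    R=np.column_stack([l,np.cross(a,l),a]); return c+a*(depth-.173)+l*side,R
def cmd(p,R):
    s=env.get_state(); R0=s['orientation']
    print('t',s['time'],'sh',R0.T@(p-s['ee_pos'])/.2,'turn',Ro.from_matrix(R0.T@R).as_rotvec()/np.pi,'at',s['ee_pos'],'F',s['contact_force'],'to',p)
E
python3 - <<'E'
from k import *
p,R=target(0,0,-.04); cmd(np.array([.30,.03,.40]),R); cmd(p,R)
E
```

```text
t 0.1 sh [ 0.15   -1.1244  0.0216] turn [-0.3335 -0.0177  0.0307] at [0.5249 0.     0.404 ] F [-0.5116  0.0858 -0.5432] to [0.3  0.03 0.4 ]
t 0.1 sh [ 0.1491 -1.1937  0.6642] turn [-0.3335 -0.0177  0.0307] at [0.5249 0.     0.404 ] F [-0.5116  0.0858 -0.5432] to [0.2859 0.0298 0.2715]
```

Emit:
arm_command(commands=[0.05,-0.3,0,-0.03,0,0,0.1,-0.55,0,-0.08,0,0.01,0.15,-0.8,0,-0.13,-0.01,0.01,0.15,-1,0.02,-0.18,-0.01,0.02,0.15,-1,0.02,-0.23,-0.01,0.02], hand=0, grip_force=20)

```text
time: 0.6
ee_pos: [0.3209, 0.03, 0.3994]
orientation: [[0.067, 0.772, 0.632], [0.998, -0.046, -0.048], [-0.008, 0.633, -0.774]]
contact_force: [1.0, -0.2, -0.1]
finger_gap: 0.0126
```

```bash
python3 -c "
from k import *
p,R=target(0,0,-.04); cmd(np.array([.30,.03,.36]),R); print(env.get_state()['joints'],env.get_state()['finger_gap'])"
```

```text
t 0.6 sh [-0.0051 -0.2054  0.0864] turn [-0.1149 -0.008   0.0102] at [0.3209 0.03   0.3994] F [ 0.9681 -0.2011 -0.0596] to [0.3  0.03 0.36]
[ 0.1461 -0.6078 -0.7172  0.7876 -0.1404  1.7314] 0.01257752631538389
```

Emit:
arm_command(commands=[0,-0.1,0.04,-0.05,0,0,0,-0.2,0.08,-0.1,0,0.01,0,-0.205,0.086,-0.115,-0.008,0.01,0,-0.205,0.086,-0.115,-0.008,0.01,0,-0.205,0.086,-0.115,-0.008,0.01])

```text
time: 1.1
ee_pos: [0.2999, 0.0312, 0.3606]
orientation: [[0.105, 0.498, 0.861], [0.995, -0.052, -0.091], [-0.0, 0.866, -0.501]]
contact_force: [0.3, -0.2, -0.5]
finger_gap: 0.0001
```

```bash
python3 -c "
from k import *
p,R=target(0,0,-.04); cmd(p,R); print(env.get_state()['joints'],env.get_state()['finger_gap'])
snap('wrist','w1')
im=cv2.imread('pics/w1.png'); cv2.imwrite('pics/w1v.png',im)"
```

```text
t 1.1 sh [-0.0138 -0.4201  0.1633] turn [-0.0002 -0.0004  0.0003] at [0.2999 0.0312 0.3606] F [ 0.3365 -0.2243 -0.4542] to [0.2859 0.0298 0.2715]
[ 0.2134 -0.8116 -1.0092  0.3492 -0.2744  1.7341] 9.933750985184889e-05
```

View pics/w1v.png

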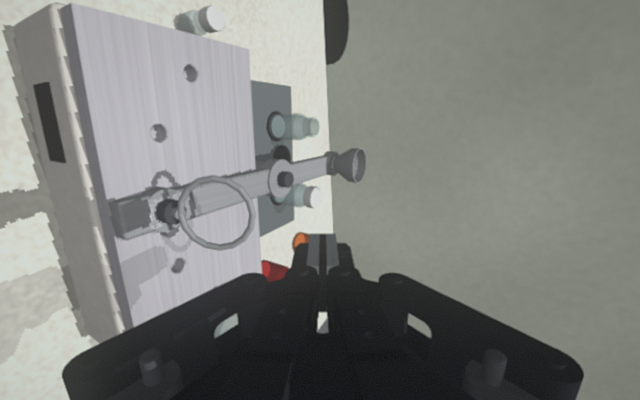

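The wrist picture shows the ring at (215,213). The bottle at (312,127) has a clear, open mouth, and the one at (315,197) has a white cap, so the choice of the +y bottle stands. The closed fingertips are at (323,235). I'll measure the ring centre from here by ellipse against the ring's plane.

```bash
python3 - <<'E'
from k import *
im,D,p=load('w1'); W=world(p,D)
_,R=target(0,0,0); h=np.array([np.cos(YAW),np.sin(YAW),0]); a=R[:,2]
# points close to ring: above arm, inside box
s=(W[...,2]>.137)&(W[...,2]<.205)&(np.hypot(W[...,0]-.469,W[...,1]-.010)<.05)
P=W[s]; print(len(P),P.min(0),P.max(0)); v,u=np.nonzero(s); print(u.min(),u.max(),v.min(),v.max())
c=np.r_[PIV,0]-.136*h+[0,0,.165]
# fit ring in its plane by rays: pixel ring outline
o=None; L=[]
for x,y in zip(u,v):
    o,d=ray(p,x,y); q=o+d*((c-o)@a)/(d@a); L.append([(q-c)@R[:,0],(q-c)@R[:,1]])
L=np.array(L); r=np.hypot(*L.T); L=L[(r>.02)&(r<.04)]
(cx,cy),_,_=cv2.fitEllipse((L*1e4).astype(np.float32)); 
A=np.c_[2*L,np.ones(len(L))]; sol=np.linalg.lstsq(A,(L**2).sum(1),rcond=None)[0]
print('ring offset side,up',sol[:2],'r',np.sqrt(sol[2]+sol[:2]@sol[:2]),cx/1e4,cy/1e4)
print('plane off',np.median((P-c)@a))
t=pt(p,D,323,238); st=env.get_state(); print('tip in tool',st['orientation'].T@(t-st['ee_pos']))
for z,uv in((.105,(190,73)),(.105,(158,132)),(.105,(178,266))): print(onz(p,*uv,z))
E
```

```text
1509 [ 0.4515 -0.0222  0.137 ] [0.4871 0.0395 0.192 ]
172 254 175 250
ring offset side,up [-0.0011  0.0005] r 0.028167578798800313 -0.0011126591682434081 0.0005152030467987061
plane off -0.00018196271715254127
tip in tool [ 0.0108 -0.0005  0.1634]
[0.5171 0.1155 0.105 ]
[0.4753 0.0698 0.105 ]
[ 0.4627 -0.0527  0.105 ]
```

The ring is within about 1 mm of the model. I'll descend to the pre-insert pose, then insert.

Emit:
arm_command(commands=[-0.01,-0.15,0.06,0,0,0,-0.018,-0.3,0.12,0,0,0,-0.018,-0.42,0.163,0,0,0,-0.018,-0.42,0.163,0,0,0,-0.018,-0.42,0.163,0,0,0])

```text
time: 1.65
ee_pos: [0.2872, 0.0291, 0.2738]
orientation: [[0.105, 0.498, 0.861], [0.994, -0.053, -0.091], [0.0, 0.866, -0.5]]
contact_force: [-0.1, 0.7, 0.3]
finger_gap: -0.0002
```

```bash
python3 -c "
from k import *
p,R=target(0,0,.024,side=-.001); cmd(p,R)
im,D,P=snap('wrist','w2')"
```

```text
t 1.65 sh [-0.0021 -0.0131  0.32  ] turn [-0.0001 -0.0003  0.0001] at [0.2872 0.0291 0.2738] F [-0.1015  0.6603  0.2624] to [0.341  0.023  0.2395]
```

View pics/w2.png

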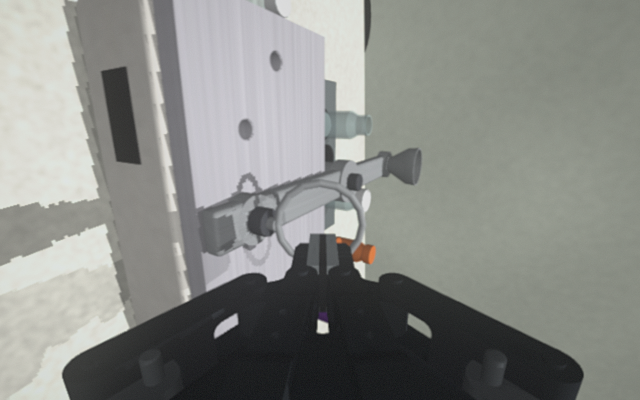

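The ring is at (321,218), directly ahead of the closed tips at (323,237). Inserting in gentle steps.

Emit:
arm_command(commands=[0,-0.01,0.08,0,0,0,-0.002,-0.013,0.16,0,0,0,-0.002,-0.013,0.24,0,0,0,-0.002,-0.013,0.32,0,0,0,-0.002,-0.013,0.32,0,0,0])

```text
time: 2.2
ee_pos: [0.3434, 0.023, 0.2422]
orientation: [[0.106, 0.495, 0.862], [0.994, -0.054, -0.092], [0.001, 0.867, -0.498]]
contact_force: [-0.6, -0.5, 0.4]
finger_gap: -0.0002
```

```bash
python3 -c "
from k import *
snap('wrist','w3'); snap('side','s3')
a=cv2.imread('pics/w3.png')[120:320,180:460];b=cv2.imread('pics/s3.png')[120:260,250:446]
cv2.imwrite('pics/v3.png',np.hstack([cv2.resize(a,(399,285)),cv2.resize(b,(399,285),interpolation=3)]))
p,R=target(0,.010,.02,side=-.001); cmd(p,R)"
```

```text
t 2.3 sh [-0.0011  0.0295 -0.0438] turn [ 0.0007 -0.0003 -0.0002] at [0.3422 0.0231 0.242 ] F [-0.1478 -0.0542  0.4315] to [0.3375 0.0233 0.2515]
```

View pics/v3.png

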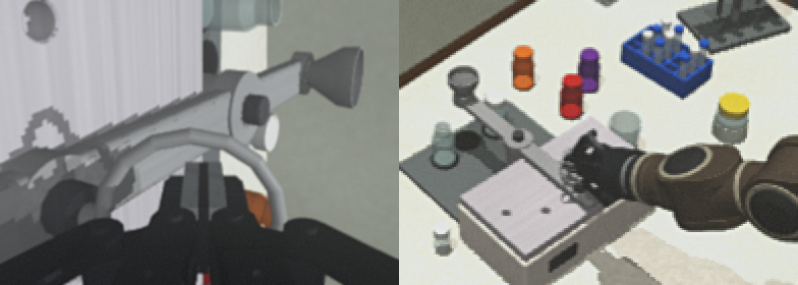

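The tips are through the ring with no contact force. Lifting in small steps straight up (tool +y 0.867, -z 0.5).

Emit:
arm_command(commands=[0,0.011,-0.006,0,0,0,0,0.022,-0.0125,0,0,0,0,0.035,-0.02,0,0,0,0,0.035,-0.02,0,0,0])

```text
time: 2.7
ee_pos: [0.342, 0.0231, 0.2508]
orientation: [[0.106, 0.494, 0.863], [0.994, -0.053, -0.091], [0.001, 0.868, -0.497]]
contact_force: [-0.0, 0.2, 0.8]
finger_gap: -0.0
```

Emit:
arm_command(commands=[0,0.011,-0.006,0,0,0,0,0.022,-0.0125,0,0,0,0,0.022,-0.0125,0,0,0])

```text
time: 3.0
ee_pos: [0.3416, 0.0231, 0.2552]
orientation: [[0.105, 0.496, 0.862], [0.994, -0.053, -0.091], [0.001, 0.867, -0.499]]
contact_force: [-2.1, -0.1, -3.6]
finger_gap: 0.0
```

```bash
cat > ring.py <<'E'
from k import *
def ring(n,f,th=0.):
    im,D,p=snap(n,f); W=world(p,D); t=YAW+th; h=np.array([np.cos(t),np.sin(t),0]); c=np.r_[PIV,0]-.136*h
    s=(W[...,2]>.137)&(W[...,2]<.235)&(np.hypot(W[...,0]-c[0],W[...,1]-c[1])<.05)
    return im,W,s
E
python3 - <<'E'
from ring import *
_,R=target(0,0,0); h=np.array([np.cos(YAW),np.sin(YAW),0]); a=R[:,2]
c=np.r_[PIV,0]-.136*h+[0,0,.165]
st=env.get_state(); print(st['ee_pos'],st['contact_force'])
im,W,s=ring('wrist','w4')
# ring points: horizontal fore-aft coordinate vs z on the visible (left) half
P=W[s]-c; k=(P@R[:,0]>.018)&(np.abs(P@h)<.03); Q=P[k]
print(len(Q),'plane offset along a (lift*-0.5):',np.percentile(Q@a,[10,50,90]))
cv2.imwrite('pics/v4.png',cv2.imread('pics/w4.png')[100:340,160:480])
E
```

```text
[0.3416 0.0231 0.2552] [-2.1251 -0.1258 -3.6328]
1118 plane offset along a (lift*-0.5): [-0.0028 -0.0018 -0.0005]
```

Contact: Fz is -3.6 N, and the ring is up about 2–3 mm. Lifting on with force checks.

Emit:
arm_command(commands=[0,0.011,-0.006,0,0,0,0,0.022,-0.0125,0,0,0,0,0.035,-0.02,0,0,0,0,0.035,-0.02,0,0,0])

```text
time: 3.45
ee_pos: [0.3416, 0.0231, 0.2633]
orientation: [[0.105, 0.496, 0.862], [0.994, -0.053, -0.091], [0.001, 0.867, -0.499]]
contact_force: [-2.4, -0.9, -4.5]
finger_gap: -0.0003
```

Emit:
arm_command(commands=[0,0.011,-0.006,0,0,0,0,0.022,-0.0125,0,0,0,0,0.03,-0.017,0,0,0,0,0.03,-0.017,0,0,0])

```text
time: 3.85
ee_pos: [0.3415, 0.023, 0.2702]
orientation: [[0.105, 0.496, 0.862], [0.994, -0.053, -0.091], [0.001, 0.867, -0.499]]
contact_force: [-3.3, 0.4, -5.7]
finger_gap: 0.0002
```

```bash
python3 - <<'E'
from ring import *
_,R=target(0,0,0); h=np.array([np.cos(YAW),np.sin(YAW),0]); a=R[:,2]
c=np.r_[PIV,0]-.136*h+[0,0,.165]
st=env.get_state(); print(st['ee_pos'],st['contact_force'])
im,W,s=ring('wrist','w5')
P=W[s]-c; k=(P@R[:,0]>.018)&(np.abs(P@h)<.03); Q=P[k]
print(len(Q),np.percentile(Q@a,[10,50,90]))
E
```

```text
[0.3415 0.023  0.2702] [-3.341   0.3707 -5.7131]
1115 [-0.0101 -0.0092 -0.0079]
```

Ring lift is about 18 mm by camera, and the force agrees. Swinging about the pivot to +0.419.

```bash
cat > swing.py <<'E'
from k import *
def swing(ths,dz=0):
    s=env.get_state(); R0=s['orientation']; p=s['ee_pos']; c=np.r_[PIV,0]
    for t in ths:
        Q=Ro.from_euler('z',t).as_matrix(); q=c+Q@(p-c)+[0,0,dz]
        print(t,np.r_[R0.T@(q-p)/.2, Ro.from_matrix(R0.T@Q@R0).as_rotvec()/np.pi].round(4).tolist())
E
python3 -c "
from swing import *
swing([.04,.08,.12,.16,.20])"
```

```text
0.04 [-0.0529, 0.0006, 0.001, 0.0, 0.011, -0.0064]
0.08 [-0.1057, 0.0023, 0.0039, 0.0, 0.0221, -0.0127]
0.12 [-0.1583, 0.005, 0.0085, 0.0, 0.0331, -0.0191]
0.16 [-0.2106, 0.0088, 0.015, 0.0, 0.0441, -0.0254]
0.2 [-0.2627, 0.0136, 0.0233, 0.0, 0.0552, -0.0318]
```

Emit:
arm_command(commands=[-0.053,0.001,0.001,0,0.011,-0.0065,-0.106,0.0025,0.004,0,0.022,-0.0125,-0.158,0.005,0.0085,0,0.033,-0.019,-0.21,0.009,0.015,0,0.044,-0.0255,-0.21,0.009,0.015,0,0.044,-0.0255])

```text
time: 4.4
ee_pos: [0.3405, -0.0203, 0.2699]
orientation: [[-0.051, 0.499, 0.865], [0.999, 0.025, 0.044], [0.0, 0.866, -0.5]]
contact_force: [-3.6, -0.4, -5.8]
finger_gap: 0.0001
```

```bash
cat > chk.py <<'E'
from swing import *
from scipy.optimize import least_squares
def chk(f,th):
    """ring centre (side, lift) for arm at th from wrist cloud; also yaw of tool"""
    im,D,p=snap('wrist',f); W=world(p,D); st=env.get_state()
    z=st['orientation'][:,2]; print('t',st['time'],'tool heading - YAW',np.arctan2(z[1],z[0])-YAW,'p',st['ee_pos'],'F',st['contact_force'],'R',np.hypot(*(st['ee_pos'][:2]-PIV)), 'pos th',np.arctan2(*(PIV-st['ee_pos'][:2])[::-1])-YAW)
    # spout/funnel & arm: far part of the arm points, height above .118
    d=W[...,:2]-PIV; r=np.hypot(d[...,0],d[...,1]); az=np.arctan2(d[...,1],d[...,0])-YAW
    k=(W[...,2]>.112)&(W[...,2]<.135)&(r>.05)&(r<.11)&(np.abs(az-th)<.3)
    k2=(W[...,2]>.14)&(r>.1)&(r<.2)&(np.abs(az-th)<.5)
    print('arm az',np.median(az[k]),k.sum(),'funnel az',np.median(az[k2]),np.percentile(az[k2],[2,98]).mean(),k2.sum())
    R=target(th,0,0)[1]; c=np.r_[PIV,0]-.136*np.array([np.cos(YAW+th),np.sin(YAW+th),0])+[0,0,.165]
    P=W[(W[...,2]>.137)&(W[...,2]<.235)]-c; P=P[np.hypot(P[:,0],P[:,1])<.06]
    Q=P[(P@R[:,0]>.018)]; o=np.median(Q@R[:,2]); print('plane off',o,'lift~',-2*(o+.0002))
E
python3 -c "
from chk import *
chk('w6',.16)"
```

```text
t 4.45 tool heading - YAW 0.1566782681094727 p [ 0.3405 -0.0199  0.2699] F [-4.1522 -1.0522 -6.1397] R 0.2645862812445842 pos th 0.1657352142222325
arm az 0.1882319707614326 539 funnel az 0.17609177211027272 0.16733796632465134 1028
plane off -0.00950358007865646 lift~ 0.018607160157312917
```

The arm follows and the lift holds at 18 mm. Continuing by +0.20.

Emit:
arm_command(commands=[-0.053,0.001,0.001,0,0.011,-0.0065,-0.106,0.0025,0.004,0,0.022,-0.0125,-0.158,0.005,0.0085,0,0.033,-0.019,-0.21,0.009,0.015,0,0.044,-0.0255,-0.263,0.0135,0.023,0,0.055,-0.032])

```text
time: 4.95
ee_pos: [0.3486, -0.0721, 0.2698]
orientation: [[-0.248, 0.484, 0.839], [0.969, 0.125, 0.214], [-0.001, 0.866, -0.5]]
contact_force: [-2.6, 0.0, -6.2]
finger_gap: 0.0002
```

```bash
python3 -c "
from chk import *
chk('w7',.37); s=env.get_state()
p0,R0=target(.419,.018,.0); 
Q=Ro.from_euler('z',.419).as_matrix(); c=np.r_[PIV,0]
# same pose relative to arm as at lift (start pose rotated .419)
p=c+Q@(np.array([.3415,.0230,.2702])-c); cmd(p,R0)"
```

```text
t 5.0 tool heading - YAW 0.3559685241115502 p [ 0.3491 -0.0732  0.27  ] F [-4.1676 -1.3146 -4.6965] R 0.26464324620581764 pos th 0.3699950030682687
arm az 0.3814955101042589 542 funnel az 0.36723209069624485 0.3598840061066811 1022
plane off -0.009410808726521079 lift~ 0.018421617453042157
t 5.0 sh [-0.0692  0.0023  0.0026] turn [-0.0002  0.0174 -0.0094] at [ 0.3491 -0.0732  0.27  ] F [-4.1676 -1.3146 -4.6965] to [ 0.3532 -0.0864  0.2702]
```

Emit:
arm_command(commands=[-0.035,0.001,0.001,0,0.009,-0.005,-0.069,0.002,0.0025,0,0.0175,-0.0095,-0.069,0.002,0.0025,0,0.0175,-0.0095,-0.069,0.002,0.0025,0,0.0175,-0.0095])

```text
time: 5.4
ee_pos: [0.3533, -0.0863, 0.2697]
orientation: [[-0.305, 0.479, 0.823], [0.952, 0.153, 0.264], [-0.0, 0.864, -0.503]]
contact_force: [-5.3, -2.5, -6.1]
finger_gap: -0.0001
```

```bash
cat > arm.py <<'E'
from k import *
def arm(f,th):
    """arm angle from the top-face points of the far half and from the funnel rim"""
    im,D,p=load(f); W=world(p,D); d=W[...,:2]-PIV; r=np.hypot(d[...,0],d[...,1]); az=np.arctan2(d[...,1],d[...,0])-YAW
    k2=(W[...,2]>.14)&(r>.1)&(r<.2)&(np.abs(az-th)<.35)
    t=YAW+th; l=np.array([-np.sin(t),np.cos(t)]); h=np.array([np.cos(t),np.sin(t)])
    k=(np.abs(W[...,2]-.122)<.006)&(r>.03)&(r<.12)&(np.abs(d@l)<.03)&(d@h>0)
    x=d[k]@h; y=d[k]@l; e=[]
    for b in np.arange(.03,.11,.01):
        m=(x>b)&(x<b+.01)
        if m.sum()>10: e.append([b+.005,(np.percentile(y[m],3)+np.percentile(y[m],97))/2])
    e=np.array(e); print(f,'funnel',np.percentile(az[k2],[2,98]).mean(),np.median(az[k2]),'arm slope ang',th+np.polyfit(e[:,0],e[:,1],1)[0],'arm mean',th+np.mean(e[:,1]/e[:,0]))
E
python3 -c "
from chk import *
from arm import arm
chk('w8',.419)
for f,t in(('w4',0),('w5',0),('w6',.16),('w7',.37),('w8',.419)): arm(f,t)"
```

```text
t 5.45 tool heading - YAW 0.4164684290329767 p [ 0.3532 -0.0862  0.2697] F [-5.736  -2.5698 -5.8516] R 0.26439104386021034 pos th 0.4216053904356633
arm az 0.4356366370670328 530 funnel az 0.42196509050135844 0.4135494330860941 1027
plane off -0.009373143241064445 lift~ 0.01834628648212889
w4 funnel -0.002011791758413886 0.0066110739278152225 arm slope ang -0.054976116445554286 arm mean 0.019413281809767403
w5 funnel -0.002496941563932417 0.0035902941988675274 arm slope ang -0.023700106067167905 arm mean 0.005247846110981801
w6 funnel 0.16733796632465134 0.17609177211027272 arm slope ang 0.1601827338679173 arm mean 0.16795083693495294
w7 funnel 0.3598840061066811 0.36723209069624485 arm slope ang 0.35800956140704376 arm mean 0.358457155471348
w8 funnel 0.4135494330860941 0.42196509050135844 arm slope ang 0.4093479771209929 arm mean 0.41357675417521694
```

The arm is at 0.416–0.418 rad by funnel, within the snap range. Lowering straight down.

Emit:
arm_command(commands=[0,-0.02,0.0115,0,0,0,0,-0.04,0.023,0,0,0,0,-0.06,0.035,0,0,0,0,-0.08,0.0465,0,0,0,0,-0.08,0.0465,0,0,0])

```text
time: 5.95
ee_pos: [0.354, -0.0858, 0.252]
orientation: [[-0.305, 0.477, 0.824], [0.952, 0.155, 0.263], [-0.002, 0.865, -0.502]]
contact_force: [-0.3, -0.7, -3.7]
finger_gap: 0.0002
```

```bash
python3 -c "
from chk import *
from arm import arm
chk('w9',.419); arm('w9',.419)"
```

```text
t 6.0 tool heading - YAW 0.41543318872613927 p [ 0.3539 -0.0859  0.2521] F [-0.8867 -0.1475 -3.6234] R 0.2636767386471796 pos th 0.4213349440720843
arm az 0.43611946551915026 507 funnel az 0.42497046806239874 0.4144468481788397 1036
plane off -0.0016054690501915644 lift~ 0.0028109381003831287
w9 funnel 0.4144468481788397 0.42497046806239874 arm slope ang 0.3601640589779506 arm mean 0.4316620469609736
```

Lift is 2.8 mm, so the pin has entered the hole. Down 9 mm more to clear the ring, then check.

Emit:
arm_command(commands=[0,-0.013,0.0075,0,0,0,0,-0.026,0.015,0,0,0,0,-0.039,0.0225,0,0,0,0,-0.039,0.0225,0,0,0])

```text
time: 6.4
ee_pos: [0.354, -0.0859, 0.243]
orientation: [[-0.305, 0.477, 0.824], [0.952, 0.155, 0.263], [-0.002, 0.865, -0.502]]
contact_force: [0.2, 0.3, -0.1]
finger_gap: 0.0003
```

```bash
python3 -c "
from chk import *
from arm import arm
chk('w10',.419); arm('w10',.419)
cv2.imwrite('pics/v10.png',cv2.imread('pics/w10.png')[100:340,160:480])"
```

```text
t 6.45 tool heading - YAW 0.41534618406605545 p [ 0.354  -0.0859  0.2431] F [ 0.425   0.1578 -0.3668] R 0.26362476610873825 pos th 0.4216164957770728
arm az 0.43947353042587434 494 funnel az 0.42349447060217055 0.4124042272437705 1039
plane off -0.0014834085811432553 lift~ 0.0025668171622865105
w10 funnel 0.4124042272437705 0.42349447060217055 arm slope ang 0.3554576099617404 arm mean 0.43495496983232224
```

View pics/v10.png

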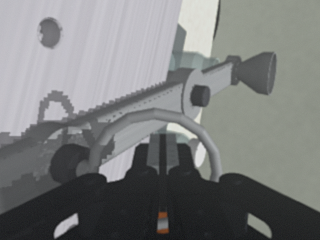

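Force is zero and the tips are free inside the ring. Withdrawing straight back.

Emit:
arm_command(commands=[0,0,-0.1,0,0,0,0,0,-0.2,0,0,0,0,0,-0.3,0,0,0,0,0,-0.35,0,0,0,0,0,-0.35,0,0,0])

```text
time: 6.95
ee_pos: [0.296, -0.105, 0.2795]
orientation: [[-0.303, 0.476, 0.826], [0.953, 0.155, 0.261], [-0.004, 0.866, -0.5]]
contact_force: [0.9, 0.2, 0.6]
finger_gap: -0.0004
```

Emit:
arm_command(commands=[0,0.15,-0.06,0,0,0,0,0.3,-0.12,0,0,0,0,0.42,-0.163,0,0,0,0,0.42,-0.163,0,0,0,0,0.42,-0.163,0,0,0])

```text
time: 7.45
ee_pos: [0.3095, -0.1004, 0.3685]
orientation: [[-0.304, 0.475, 0.826], [0.953, 0.155, 0.261], [-0.004, 0.866, -0.5]]
contact_force: [0.3, 0.5, 0.7]
finger_gap: -0.0004
```

```bash
python3 - <<'E'
from k import *
from arm import arm
st=env.get_state(); print(st['ee_pos'],st['contact_force'])
for n in('wrist','side','scene'): snap(n,n+'E')
def ringfit(f,th):
    im,D,p=load(f); W=world(p,D); R=target(th,0,0)[1]; t=YAW+th; h=np.array([np.cos(t),np.sin(t),0]); c=np.r_[PIV,0]-.136*h+[0,0,.165]
    s=(W[...,2]>.139)&(W[...,2]<.22)&(np.hypot(W[...,0]-c[0],W[...,1]-c[1])<.045); P=W[s]-c
    q=P@R; print(f,len(P),'z max',np.percentile(P[:,2],99)+.165,'side mid',np.percentile(q[:,0],[1,99]).mean(),'plane',np.median(q[:,2]))
for f,t in(('w1',0),('wristE',.419),('side0',0),('sideE',.419),('scene0',0),('sceneE',.419)): ringfit(f,t)
arm('w1',0);arm('wristE',.419)
_,D,p=load('sceneE'); _,E,q=load('sideE')
a=cv2.resize(cv2.imread('pics/sceneE.png')[165:305,225:405],(514,400),interpolation=3)
b=cv2.imread('pics/wristE.png')[0:300,60:400]; b=cv2.resize(b,(286,252))
o=np.zeros((400,800,3),np.uint8);o[:,:514]=a;o[:252,514:]=b; cv2.imwrite('pics/vE.png',o)
E
```

```text
[ 0.3095 -0.1004  0.3685] [0.2912 0.5229 0.6956]
w1 1487 z max 0.19100840553264234 side mid -0.0009796069872186931 plane -0.00017512824113638786
wristE 1421 z max 0.190789792923387 side mid -0.0014741253044766311 plane -0.001039645108252536
side0 73 z max 0.19278941515602555 side mid 0.0006617499042226183 plane -0.002960483444869908
sideE 67 z max 0.19571179181576473 side mid 0.0007936717960986828 plane -0.0032570096978001136
scene0 71 z max 0.19260979801276026 side mid -0.0014633758142527376 plane 0.002530538548614185
sceneE 87 z max 0.1918932806283137 side mid -0.002658795587883074 plane 0.001116271712451722
w1 funnel -0.004907922898075748 -0.004662097588779751 arm slope ang 0.00430512951007099 arm mean -0.010448054784238764
wristE funnel 0.41165743232870333 0.41022460846922504 arm slope ang 0.41718150036928026 arm mean 0.40312934377328846
```

View pics/vE.png

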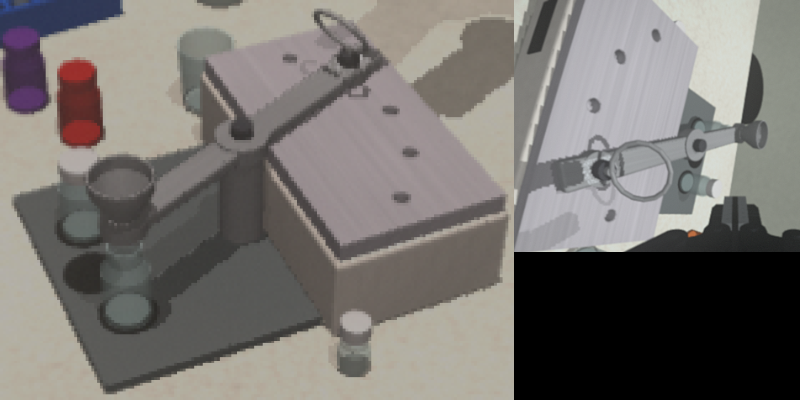

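The spout stands over the open bottle and the capped bottle is clear. The ring's top is at 0.1908 m, against 0.1910 m before the job, so the pin is home. The arm turned 0.417 rad. Handing in.

```bash
python3 -c "
from rig import ticket; print(ticket.job_done())"
```

```text
the job is handed in; nothing more can be done
None
```

The swing arm is now locked one hole counter-clockwise (+0.419 rad) with its spout over the open bottle, and the job is handed in. I put the closed fingertips through the pull ring, lifted the pin about 18 mm, swung the arm, lowered until the pin dropped in, and withdrew. Forces read at the end of each move stayed under about 9 N, and the robot took about 7.5 s.

Last checks:
- **Swing:** the arm turned 0.417 rad by the wrist camera.
- **Pin home:** by the wrist camera, the ring's top is at 190.8 mm against 191.0 mm before the job. Three readings were less clear:
  - The ring-plane readings gave an apparent lift of about 1.7 mm in that view, and 2.6 mm with the fingers still in the ring.
  - The coarser side camera put the ring's top about 3 mm higher than before; the scene camera put it about 0.7 mm lower.
  - I took these as measurement error. If the pin were riding on the plate, it would show 10 mm.
- **Surroundings:** the last picture shows the capped bottle clear of the spout. The bottles, vial, beaker and look-alikes in view appear to stand where they were, though I judged that by eye. The robot was touching nothing, with a wrist force under 1 N.

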